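Fit the long locating rod into the deep bore of the mount block

TASK

Take the long thin steel rod from its V rest by its middle, push it about 70 mm into the deep level bore of the black mount block, let go and leave it resting there. Then take hold again (or push) well back on the part that sticks out and slide it on, in line so that it does not bind, until it meets the hidden stop and presses the seating plunger all the way in: keep a firm push of about 15 N on it for half a second, never letting the forces on the rod in the bore add up to over 32 N, then let go. Leave the other loose things on the bench where they are.

Things in the scene. Friction and masses are not known exactly. Their poses are not given: they have to be found in the camera images.
- rod: The long thin plain steel rod: 14 mm diameter, 200 mm long, about 0.24 kg (varies), both ends alike with 2.5 mm chamfers. Origin at the middle of its length, on its axis; own x runs along it. At the start it lies level in a V rest, its axis 55 mm above the table, its middle up to 10 mm from the middle of the rest.
- rest_a: Fixed V rest under the long rod: base 130 x 50 x 10 mm, with two V supports 45 mm either side of its middle along own x, each 12 mm thick, 50 mm wide, up to 63 mm high; between them the rod is free to grip. Origin on the table under its middle. A like rest with a shorter, thicker rod stands about 140 mm beside it; which is where varies.
- mount: The fixed black block with the deep bore: 150 mm long (own x), 56 mm wide (y), top 90 mm above the table, on a silver base plate 190 x 100 x 12 mm that sticks out 20 mm at each end. Origin on the table under the block's middle; own z up. The bore is level, along own x, at own y = 0, axis 62 mm above the table; insert towards own +x.
- mouth (a point): Centre of the bore's open mouth in the block's end face, at the block's own x = -75 mm. The bore is 15.8 mm across (1.8 mm wider than the rod), 3 mm chamfer at the mouth; let go partway, the rod's outer end droops about 2 degrees and needs levelling again. Inside is a stop at a hidden depth, different every time: the rod first meets its seating plunger 110 to 140 mm inside the mouth.
- seat (a joint): Travel of the seating plunger at the bottom of the bore, m: 0 at the start, grows to 0.006 (its hard end) as the rod pushes it in; it takes about 6 N to move, has no spring and stays where it is left. Fully home is over 0.0045. Its 13 mm steel stem sticks out of the block's far end and moves with it (that end is not the mouth).
- short_rod: Bystander: the shorter thicker steel rod in the other V rest (origin at its centre, x along it). Leave it.
- ring_gauge: Bystander: steel ring, 56 mm across, 16 mm high, origin under its centre.
- plug_gauge: Bystander: upright steel cylinder, 28 mm across, 32 mm high, origin under its centre.
- wood_block: Bystander: wooden block 70 x 50 x 30 mm, origin under its centre.
- wipe_bottle: Bystander: white bottle, 48 mm across, 100 mm high, origin under its centre.
- driver: Bystander: black-handled screwdriver lying on the table.
- gauge_block: Bystander: flat steel block 35 x 60 x 12 mm, origin under its centre.
- pen_cup: Bystander: grey cup, 70 mm across, 90 mm high, origin under its centre.
Not all that is in view belongs to the job. Leave any turquoise look-alike of the mount alone.

How it is judged:
By the outcome, as a careful person would: the job done as asked, in the order asked, and still so for the second after the job is handed in, with the robot touching nothing.
It also fails if it takes over 61 s, if anything falls off the work surface, if the arm or the gripper's body presses on something with over 40 N, if the wrist force passes 120 N, or if a joint passes its speed limit or range.

ROBOT

A 7-joint arm with a two-finger parallel gripper is mounted at the origin on the work surface. World frame = base frame: x ahead of the robot, y to its left, z up, the work surface at z = 0. Lengths are in mm, angles in rad, forces in N, time in s.
With the tool pointing down it reaches from about 400 to 875 mm from the base axis. Payload 4.4 kg.
Tool frame: the origin (TCP) lies at the very end of the fingers, on their centre line; the grasp point (between the pads) lies 19 mm behind it; z points along the fingers, x is the direction in which the jaws open and shut, and the axes are right-handed (so a half turn about z gives the same grasp; the last joint's range is limited). The gripper opens to 85 mm and grips with 20 to 120 N. Pads are 22 mm wide; open, the fingers measure 114 mm over their backs; the gripper's body (76 mm by 85 mm) begins 54 mm behind the grasp point. The pads swing forward as they close: fully open they stand 13 mm farther back than shut.
Start: joints at [-1.379, 0.628, 0.038, 1.517, -0.027, 0.996, -0.02], TCP at [165.695, 628.54, 231.313] pointing down, gripper open.
Joint ranges: [-3.06, 3.06], [-0.37, 2.12], [-1.25, 1.32], [0.18, 2.47], [-1.1, 4.24], [0.23, 1.98], [-2.94, 2.94]. Speed limits (rad/s): [2.57, 2.57, 3.14, 3.14, 3.14, 3.14, 3.14].

INTERFACE

Orientations are given as [roll, pitch, yaw] about the fixed x, y, z axes, in that order (R = Rz(yaw) Ry(pitch) Rx(roll)).
In Python, from cell import ctrl gives the robot as it stands.
- The arm moves only by the shell command python3 -m creep 'ROWS'. ROWS is text: rows parted by semicolons, each of 7 numbers parted by spaces: the shift along the tool's x, y, z in units of 40 mm (1.0 is 40 mm), then the turn, a rotation vector about the tool's x, y, z in degrees, then the closure, from 0 (fully open) to 1 (shut). In form: x y z rx ry rz grip; .... A call has 1 to 10 rows; each row is the pose to reach, as a shift and turn from the pose commanded when the call began, along the tool's axes at that moment; what a row does not reach only later rows make up. A row lasts 1/12 s, in which the tool goes at most 41.7 mm and 7.16 degrees, less where a joint would pass 70% of its speed; a pose out of reach is approached as far as the arm can. A call with a gripper value outside its range is refused whole. The fingers move at their own pace and stop on an object; the grip force is fixed at half the most. Time passes only in rows, so rows that repeat a pose let the fingers close. It gives the time, the measured TCP pose, the force and the opening at its end, in the units of the state.
- ctrl.read_state(): the state, without advancing time (a new reading comes with each control period).
- ctrl.get_image(name): name is "scene" or "top" or "wrist"; returns a dict with "img" (480x640x3 uint8, red, green, blue), "vfov" (degrees; the focal length in pixels is half the picture's height over the tangent of half this angle, whatever the lens; pixels are square), "cx", "cy" (the principal point, pixels), "T" (4x4, takes a point from camera to world coordinates); the wrist camera has in their place "tool_from_camera" (4x4, takes a point from camera to tool coordinates, whose origin is the TCP and whose axes are the tool frame's). Camera axes: x right, y up, looking along -z (the intrinsics and any distortion apply to the point x, -y, -z); pixel columns grow to the right and rows downward; lengths in mm; the calibration is good to about 2 mm. A picture is of the moment at which its call begins: read the wrist's pose just before it. There is no depth.
- ctrl.finish_job(): hands the job in, once; it reports no verdict.
Trained networks look in the newest picture that a camera, given by its name, has taken for a name from the list of things; names that differ only in an ending like _2 or _b are one class to them, and where a whole thing is asked for, a point or a joint stands for the part that bears it (a point fixed in the world has none). Each returns a list of dicts, best first, with "score" (0 to 1); they miss things now and then, are a little off and sometimes report something else, mostly with a low value. They report only what shows in the picture. A call takes as long as a camera call. They do not tell look-alikes from the thing itself.
- ctrl.boxes_of(camera, thing): "rect" ([left, top, right, bottom] in pixels, round what is visible of it).
- ctrl.cut_out(camera, thing): "pixels" (480x640 bool, what is visible of it) and "rect" ([left, top, right, bottom] in pixels, round what is visible of it).
The state is a dict: "clock": time; "qpos": joint angles; "qd": joint speeds; "tau": joint torques, N m; "eef_pos": TCP position; "tool_rot": TCP orientation; "force": force on the tool from outside, world axes, zero at the start; "torque": the same for the moment, N m; "width": finger opening in mm.
Only numpy, scipy, OpenCV 4.12 (cv2) and the standard library are available. Lean on these libraries where they do the work, as an engineer would, in place of code of your own. Each camera call takes 0.05 s, during which the arm holds its last target.

## Working session

There is one attempt and no reset: what is moved stays moved. The work goes in short steps, Python scripts to look and compute and a shell command to move; the robot and the scene stay as the last step left them, time stands still between calls to the robot, and variables do not carry over. Pictures are saved under pics/ and viewed, and the job is handed in when it is done.

```bash
ls; mkdir -p pics
python3 - <<'E'
from cell import ctrl
import cv2,numpy as np
s=ctrl.read_state()
print({k:np.round(v,3).tolist() for k,v in s.items()})
for n in ("scene","top","wrist"):
    d=ctrl.get_image(n)
    cv2.imwrite(f"pics/{n}0.png",cv2.cvtColor(d["img"],cv2.COLOR_RGB2BGR))
    print(n,{k:(np.round(v,3).tolist() if k!='img' else 0) for k,v in d.items()})
    for t in ("rod","rest_a","mount","short_rod"):
        print(t,[(b["score"],np.round(b["rect"])) for b in ctrl.boxes_of(n,t)])
E
```

```text
pics
{'clock': 0.0, 'qpos': [-1.379, 0.629, 0.038, 1.518, -0.027, 0.996, -0.02], 'qd': [0.001, -0.0, -0.0, 0.001, 0.001, -0.001, 0.002], 'tau': [0.0, -56.339, 1.226, -19.344, 0.011, 0.011, -0.0], 'eef_pos': [165.491, 627.911, 230.384], 'tool_rot': [-3.142, 0.002, 1.313], 'force': [0.26, 0.291, -0.363], 'torque': [0.032, 0.057, 0.028], 'width': 85.141}
scene {'img': 0, 'vfov': 50.284, 'cx': 319.896, 'cy': 243.418, 'T': [[-0.798, -0.417, 0.435, 1109.622], [0.603, -0.564, 0.564, 699.259], [0.01, 0.712, 0.702, 943.56], [0.0, 0.0, 0.0, 1.0]]}
rod [(0.47, array([230., 172., 272., 188.]))]
rest_a [(0.84, array([264., 192., 313., 233.]))]
mount [(0.9, array([339., 261., 433., 345.])), (0.73, array([497., 280., 623., 366.]))]
short_rod [(0.76, array([230., 171., 271., 188.]))]
top {'img': 0, 'vfov': 49.272, 'cx': 319.483, 'cy': 232.691, 'T': [[-0.026, 0.995, -0.098, 410.025], [-1.0, -0.025, 0.012, -2.112], [0.009, 0.098, 0.995, 1285.21], [0.0, 0.0, 0.0, 1.0]]}
rod [(0.59, array([383., 187., 402., 267.]))]
rest_a [(0.82, array([378., 205., 401., 257.]))]
mount [(0.72, array([170., 209., 267., 263.])), (0.63, array([ 61., 305., 166., 381.]))]
short_rod [(0.81, array([446., 192., 461., 247.]))]
wrist {'img': 0, 'vfov': 62.311, 'cx': 321.413, 'cy': 239.932, 'tool_from_camera': [[1.0, 0.001, 0.0, 0.579], [0.001, -0.953, -0.303, -77.684], [0.0, 0.303, -0.953, -143.767], [0.0, 0.0, 0.0, 1.0]]}
rod []
rest_a []
mount [(0.94, array([106., 257., 298., 423.]))]
short_rod []
```

View pics/scene0.png

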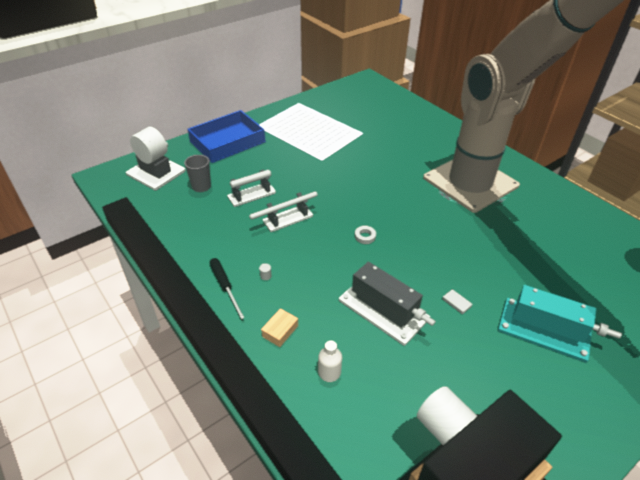

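View pics/top0.png

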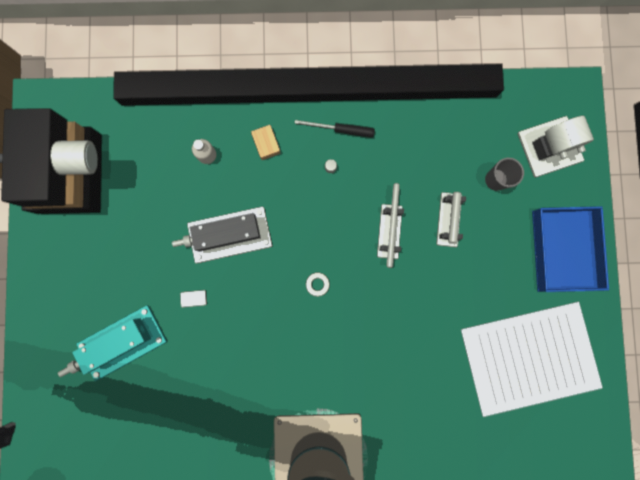

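View pics/wrist0.png

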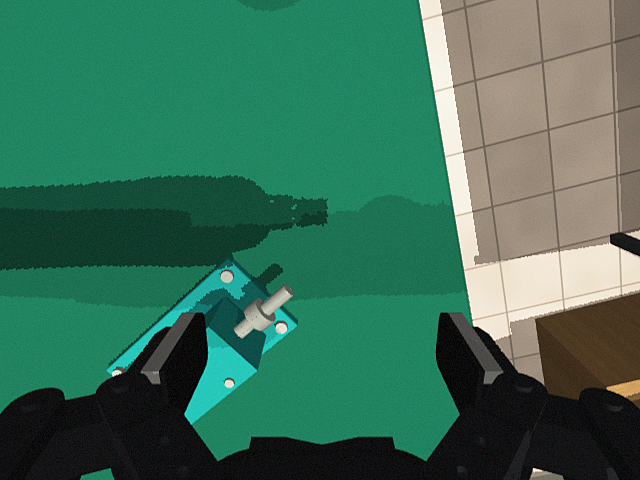

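Candidates in the top picture: the long rod is at (393,227), and the shorter, thicker rod at (455,218) is not it. The black mount is at (228,233), with its stem at (184,242) on the left, so the mouth faces right (towards -y). The turquoise look-alike is at (115,343). Next I'll check a close crop and take a rough measurement.

```bash
cat > h.py <<'E'
import numpy as np,cv2
from cell import ctrl
from scipy.spatial.transform import Rotation as R
def tool_T(s):
    T=np.eye(4);T[:3,:3]=R.from_euler('xyz',s["tool_rot"]).as_matrix();T[:3,3]=s["eef_pos"];return T
def cam(n):
    s=ctrl.read_state();d=ctrl.get_image(n)
    T=np.array(d["T"]) if "T" in d else tool_T(s)@np.array(d["tool_from_camera"])
    f=240/np.tan(np.radians(d["vfov"]/2))
    return dict(img=d["img"],f=f,cx=d["cx"],cy=d["cy"],T=T,s=s)
def ray(c,u,v):
    d=np.array([(u-c["cx"])/c["f"],-(v-c["cy"])/c["f"],-1.]);return c["T"][:3,3],c["T"][:3,:3]@d
def at_z(c,u,v,z):
    o,d=ray(c,u,v);return o+d*(z-o[2])/d[2]
def proj(c,p):
    q=np.linalg.inv(c["T"])@np.r_[p,1];return np.array([c["cx"]+c["f"]*q[0]/-q[2],c["cy"]-c["f"]*q[1]/-q[2]])
def save(n,img): cv2.imwrite(f"pics/{n}.png",cv2.cvtColor(img,cv2.COLOR_RGB2BGR))
E
python3 - <<'E'
from h import *
c=cam("top")
save("crop_top",np.hstack([cv2.resize(c["img"][180:280,365:475],None,fx=3.6,fy=3.6,interpolation=2),cv2.resize(c["img"][190:290,165:275],None,fx=3.6,fy=3.6,interpolation=2)]))
print("rod ends",at_z(c,396,185,55),at_z(c,391,267,55))
for p in [(192,232),(187,221),(264,209),(270,246),(196,262)]: print(p,at_z(c,*p,12))
for p in [(190,229),(256,214),(259,234),(194,250)]: print("top",p,at_z(c,*p,90))
E
```

```text
rod ends [ 640.60308989 -202.36614187   55.        ] [ 445.63696638 -182.67116063   55.        ]
(192, 232) [544.67597878 293.57599462  12.        ]
(187, 221) [572.01300119 305.70103367  12.        ]
(264, 209) [596.93562156 117.25527074  12.        ]
(270, 246) [505.58719324 104.09798997  12.        ]
(196, 262) [471.26991731 284.07380294  12.        ]
top (190, 229) [543.4524025  280.01553194  90.        ]
top (256, 214) [574.33391189 128.50719225  90.        ]
top (259, 234) [527.94112627 122.30509309  90.        ]
top (194, 250) [495.01315031 271.00820098  90.        ]
```

View pics/crop_top.png

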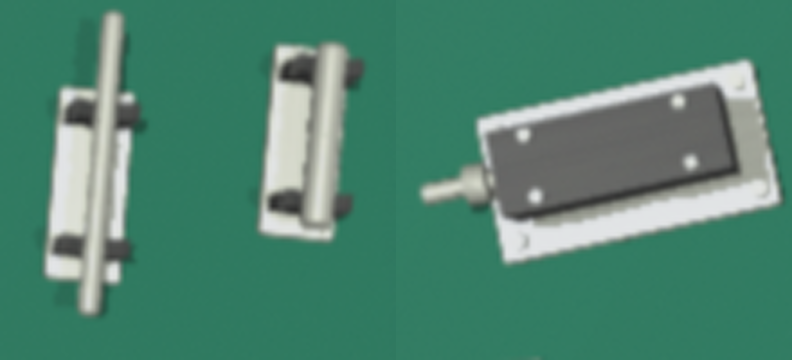

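The crop shows the long thin rod lying along about world x, with its middle near (543,-192). The black mount's mouth end is on the right at about (551,125), and insertion runs at a yaw of about 102°. On the way I'll stop over the mount for a close measurement.

```bash
cat >> h.py <<'E'
def rel(target,yaw=None,s=None):
    "shift (units of 40mm) & rotvec deg in tool axes from measured pose to target TCP, tool down with yaw deg"
    s=s or ctrl.read_state();T=tool_T(s)
    sh=T[:3,:3].T@(np.array(target)-T[:3,3])/40
    rv=np.zeros(3)
    if yaw is not None:
        rv=np.degrees(R.from_matrix(T[:3,:3].T@R.from_euler('xyz',[np.pi,0,np.radians(yaw)]).as_matrix()).as_rotvec())
    print("rel",np.round(sh,3),np.round(rv,2),"dist",np.linalg.norm(sh)*40)
E
python3 -m creep '-5.3 7.3 -0.3 0 0 38 0;-5.3 7.3 -0.3 0 0 38 0;-5.3 7.3 -0.3 0 0 38 0;-5.3 7.3 -0.3 0 0 38 0;-5.3 7.3 -0.3 0 0 38 0;-5.3 7.3 -0.3 0 0 38 0;-5.3 7.3 -0.3 0 0 38 0;-5.3 7.3 -0.3 0 0 38 0;-5.3 7.3 -0.3 0 0 38 0;-5.3 7.3 -0.3 0 0 38 0'
python3 -c "
from h import *
s=ctrl.read_state();print(s['clock'],s['qpos'],s['eef_pos'],np.degrees(s['tool_rot']))
rel([543,161,250],12)"
```

```text
clock: 1.63
eef_pos: [399.2, 342.6, 244.1]
tool_rot: [3.137, -0.001, 0.639]
force: [0.6, -0.7, -0.6]
width: 85.2
1.6333 [-0.93617711  0.44401747  0.24552786  1.85206142 -0.13240581  0.86039498
  0.01192903] [399.21159587 342.61254707 244.12885301] [ 1.79756181e+02 -8.48813314e-02  3.66150649e+01]
rel [ 0.178  5.789 -0.122] [ 0.22 -0.14 24.61] dist 231.71683750297973
```

```bash
python3 -m creep '0.18 5.8 -0.1 0 0 24.5 0;0.18 5.8 -0.1 0 0 24.5 0;0.18 5.8 -0.1 0 0 24.5 0;0.18 5.8 -0.1 0 0 24.5 0;0.18 5.8 -0.1 0 0 24.5 0;0.18 5.8 -0.1 0 0 24.5 0;0.18 5.8 -0.1 0 0 24.5 0;0.18 5.8 -0.1 0 0 24.5 0;0.18 5.8 -0.1 0 0 24.5 0'
python3 -c "
from h import *
c=cam('wrist');s=c['s'];print(s['clock'],s['qd'].round(3),s['eef_pos'],np.degrees(s['tool_rot']))
np.savez('w1.npz',**{k:c[k] for k in ('img','f','cx','cy','T')})
save('w1',c['img'])"
```

```text
clock: 2.38
eef_pos: [539.4, 170.1, 247.1]
tool_rot: [-3.14, 0.001, 0.223]
force: [-0.3, 0.1, -0.5]
width: 85.3
2.3833 [-0.021 -0.004 -0.009  0.005  0.001 -0.001  0.001] [539.35796862 170.10599874 247.06065054] [-1.79927383e+02  4.73468336e-02  1.27994752e+01]
```

View pics/w1.png

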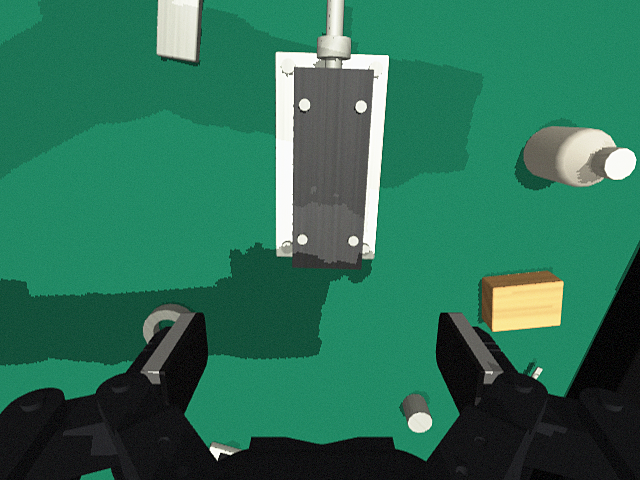

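```bash
python3 -c "
from h import *
im=np.load('w1.npz')['img']
a=cv2.resize(im[40:90,260:400],None,fx=5,fy=5,interpolation=2);b=cv2.resize(im[225:280,260:400],None,fx=5,fy=5,interpolation=2)
save('w1c',np.clip(np.vstack([a,b]).astype(float)*1.4,0,255).astype(np.uint8))"
```

```text
(no output)
```

View pics/w1c.png

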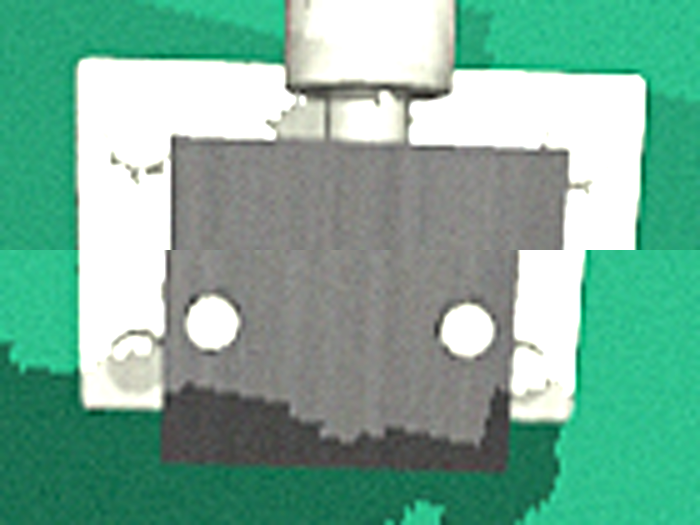

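```bash
cat > fitm.py <<'E'
from h import *
from scipy.optimize import least_squares
c=dict(np.load('w1.npz'))
px=np.array([(294.6,67.4),(373.6,70.2),(292.6,267.6),(361.4,269.2),(276,52),(389,55.4),(276.8,257),(374.4,259)])-0.4
# own: far = +x ; left in image = tool -x
m=[(75,28,90),(75,-28,90),(-75,28,90),(-75,-28,90),(95,50,12),(95,-50,12),(-95,50,12),(-95,-50,12)]
m=np.array(m,float)
def P(p,m):
    c_,s_=np.cos(p[2]),np.sin(p[2]);return np.array([[p[0]+c_*a-s_*b,p[1]+s_*a+c_*b,z+(p[3] if len(p)>3 else 0)] for a,b,z in m])
for n in (3,4):
    r=least_squares(lambda p:np.ravel([proj(c,q) for q in P(p,m)]-px),[535,200,np.radians(102),0][:n])
    print(r.x[:2],np.degrees(r.x[2]),r.x[3:],"\n",r.fun.reshape(-1,2).round(1))
    print("mouth",P(r.x[:3],[(-75,0,62)]))
E
python3 fitm.py
```

```text
[538.20178166 204.32939981] 101.07659711272099 [] 
 [[-0.5 -0. ]
 [ 0.5 -0.3]
 [ 0.1 -0.1]
 [ 0.1  0.2]
 [-1.  -0.2]
 [ 0.7  0. ]
 [-0.5  0.1]
 [ 0.3  0.8]]
mouth [[552.61086673 130.72655837  62.        ]]
[538.23635257 204.27387818] 101.07595967464988 [-1.06418835] 
 [[-0.3  0.2]
 [ 0.4 -0.1]
 [ 0.2 -0.5]
 [ 0.  -0.2]
 [-0.8  0.1]
 [ 0.6  0.3]
 [-0.3 -0.2]
 [ 0.2  0.4]]
mouth [[552.64461877 130.67087644  62.        ]]
```

Mount fit is good (residuals under 1 px): mouth at (552.6,130.7), yaw 101.1°. Going to hover over the rod.

```bash
python3 -c "
from h import *
rel([543,-192,200],84.2)"
```

```text
rel [-1.923  8.861  1.167] [-9.000e-02 -1.000e-02 -7.133e+01] dist 365.6688018284175
```

```bash
python3 -m creep '-1.92 8.85 1.17 0 0 -71.3 0;-1.92 8.85 1.17 0 0 -71.3 0;-1.92 8.85 1.17 0 0 -71.3 0;-1.92 8.85 1.17 0 0 -71.3 0;-1.92 8.85 1.17 0 0 -71.3 0;-1.92 8.85 1.17 0 0 -71.3 0;-1.92 8.85 1.17 0 0 -71.3 0;-1.92 8.85 1.17 0 0 -71.3 0;-1.92 8.85 1.17 0 0 -71.3 0;-1.92 8.85 1.17 0 0 -71.3 0'
python3 -m creep '0 0 0 0 0 0 0;0 0 0 0 0 0 0'
python3 -c "
from h import *
c=cam('wrist');s=c['s'];print(s['clock'],s['qd'].round(3),s['qpos'].round(2),s['eef_pos'],np.degrees(s['tool_rot']))
np.savez('w2.npz',**{k:c[k] for k in ('img','f','cx','cy','T')})
save('w2',c['img'])"
```

```text
clock: 3.27
eef_pos: [541.7, -201.1, 199.8]
tool_rot: [-3.141, 0.005, 1.465]
force: [0.1, -0.2, 0.4]
width: 85.5
clock: 3.43
eef_pos: [543.5, -191.4, 200.5]
tool_rot: [-3.141, -0.002, 1.466]
force: [-0.7, 0.4, -0.9]
width: 85.6
3.4333 [-0.034 -0.008  0.003  0.003 -0.006 -0.003 -0.007] [ 0.29  0.56  0.01  1.76 -0.01  0.82  1.76] [ 543.50035473 -191.35172202  200.46086874] [-1.79993716e+02 -1.09180565e-01  8.39694936e+01]
```

View pics/w2.png

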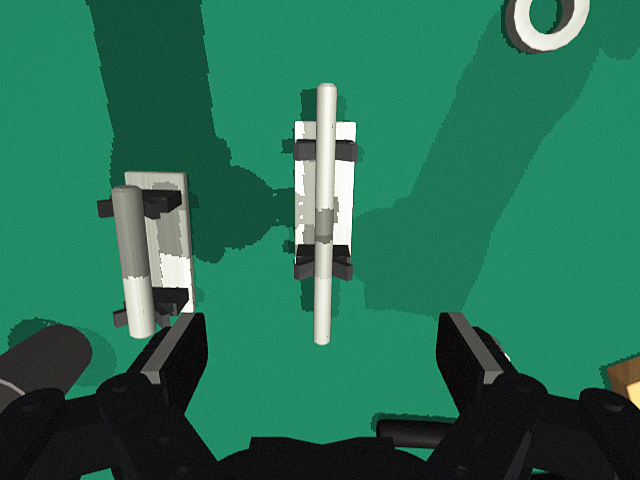

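```bash
python3 -c "
from h import *
c=dict(np.load('w2.npz'));im=c['img'].astype(int)
for v in (90,100,110,170,185,300,320,335):
    r=im[v,295:355]; print(v,[295+i for i in range(60) if r[i,0]>r[i,1]-25 and r[i,0]>90][::1][:1],[295+i for i in range(60) if r[i,0]>r[i,1]-25 and r[i,0]>90][-1:])
col=im[70:100,327];print(col[:,0]); print(im[330:355,322,0])
a=at_z(c,327.2,84,58);b=at_z(c,322,345,58)
print(a,b,np.linalg.norm(a-b),(a+b)/2,np.degrees(np.arctan2(*(b-a)[1::-1])))
"
```

```text
90 [317] [336]
100 [317] [336]
110 [317] [335]
170 [295] [353]
185 [295] [353]
300 [314] [330]
320 [314] [330]
335 [314] [329]
[ 39  34  35  33  35  33  31  35  30  39  36  21  43 178 217 200 225 249
 251 250 249 250 250 249 248 249 250 249 249 249]
[237 236 237 238 236 234 236 235 235 236 235 236 237 247 210  84  22  39
  32  37  33  36  35  35  31]
[ 447.90860375 -176.46655258   58.        ] [ 647.53080677 -201.26572068   58.        ] 201.15671174133954 [ 547.71970526 -188.86613663   58.        ] -7.081602003281964
```

```bash
python3 -c "
from h import *
c=dict(np.load('w2.npz'))
a=at_z(c,326.9,84,56);b=at_z(c,321.5,345,56);print(a,b,(a+b)/2,np.degrees(np.arctan2(*(b-a)[1::-1])))
yaw=np.degrees(np.arctan2(*(b-a)[1::-1]))+90
m=(a+b)/2
rel([m[0],m[1],36],yaw)"
```

```text
[ 447.75789587 -176.62375983   56.        ] [ 648.75175962 -201.80767676   56.        ] [ 548.25482774 -189.21571829   56.        ] -7.141767635529451
rel [0.041 0.11  4.114] [-0.   -0.1   1.19] dist 164.6272658644037
```

```bash
python3 -m creep '0.04 0.11 1 0 0 1.2 0;0.04 0.11 2 0 0 1.2 0;0.04 0.11 2.8 0 0 1.2 0;0.04 0.11 3.4 0 0 1.2 0;0.04 0.11 3.8 0 0 1.2 0;0.04 0.11 4.1 0 0 1.2 0;0.04 0.11 4.11 0 0 1.2 0;0.04 0.11 4.11 0 0 1.2 0'
python3 -c "
from h import *
c=cam('wrist');s=c['s'];print(s['eef_pos'],np.degrees(s['tool_rot']),s['force'])
save('w3',c['img'])"
```

```text
clock: 4.15
eef_pos: [548.1, -190.9, 36.2]
tool_rot: [-3.141, -0.0, 1.447]
force: [-0.4, -0.1, 0.4]
width: 85.5
[ 548.14248584 -190.91328689   36.18292543] [-1.79984854e+02 -1.78491248e-02  8.28988026e+01] [-0.39163162 -0.06517377  0.43407426]
```

View pics/w3.png

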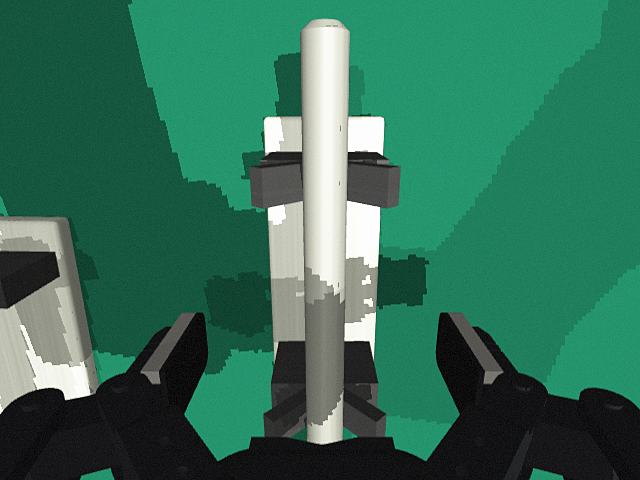

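```bash
python3 -c "
from h import *
c=cam('wrist')
T=tool_T(c['s'])
for p in [(0,0,-19),(0,11,-19),(0,-11,-19),(0,0,0)]:
    print(p,proj(c,(T@np.r_[p,1])[:3]))
for u,v in [(325.5,20)]: print(at_z(c,u,v,58))
print('support tops', at_z(c,325,207,55), at_z(c,325,345,63), at_z(c,325,158,63))
"
```

```text
(0, 0, -19) [320.10104621 340.67411307]
(0, 11, -19) [320.1731444  366.92153798]
(0, -11, -19) [320.02549168 313.16840544]
(0, 0, 0) [320.25300955 315.07005461]
[ 447.44377048 -177.13140046   58.        ]
support tops [ 500.40551546 -183.791521     55.        ] [ 546.15876861 -189.51531737   63.        ] [ 484.05492345 -181.83838521   63.        ]
```

```bash
python3 -c "
from h import *
c=cam('wrist')
T=tool_T(c['s'])
for v in (165,207,403,345): print(v,[(np.linalg.inv(T)@np.r_[at_z(c,325,v,z),1])[1].round(1) for z in (10,50,63)])
print(c['s']['clock'])
"
```

```text
165 [np.float64(-56.7), np.float64(-61.6), np.float64(-63.2)]
207 [np.float64(-38.4), np.float64(-47.6), np.float64(-50.6)]
403 [np.float64(66.0), np.float64(32.4), np.float64(21.5)]
345 [np.float64(31.3), np.float64(5.8), np.float64(-2.4)]
4.25
```

```bash
python3 -m creep '0.04 0 0 0 0 0 0;0.04 0 0 0 0 0 0.4;0.04 0 0 0 0 0 1;0.04 0 0 0 0 0 1;0.04 0 0 0 0 0 1;0.04 0 0 0 0 0 1;0.04 0 0 0 0 0 1;0.04 0 0 0 0 0 1;0.04 0 0 0 0 0 1;0.04 0 0 0 0 0 1'
python3 -c "
from h import *
s=ctrl.read_state();print(s['eef_pos'],np.degrees(s['tool_rot']),s['force'],s['torque'],s['width'])"
```

```text
clock: 5.13
eef_pos: [548.0, -189.9, 36.2]
tool_rot: [-3.141, -0.001, 1.446]
force: [-0.4, 2.9, 3.6]
width: 12.2
[ 548.00575521 -189.92351      36.1743087 ] [-1.79989612e+02 -5.21485329e-02  8.28657199e+01] [-0.42459924  2.89587429  3.55267719] [0.671358   0.04648857 0.0755193 ] 12.156475923899198
```

```bash
python3 -m creep '0 0 -0.1 0 0 0 1;0 0 -0.4 0 0 0 1;0 0 -1 0 0 0 1;0 0 -1.6 0 0 0 1;0 0 -1.8 0 0 0 1;0 0 -1.8 0 0 0 1;0 0 -1.8 0 0 0 1'
python3 -c "
from h import *
c=cam('wrist');s=c['s'];print(s['eef_pos'],np.degrees(s['tool_rot']),s['force'],s['torque'],s['width'])
save('w4',c['img'])
rel([575.7,12.9,108],11.08)"
```

```text
clock: 5.72
eef_pos: [547.7, -191.1, 108.2]
tool_rot: [3.141, 0.0, 1.445]
force: [-1.2, -0.6, -2.3]
width: 12.4
[ 547.72643292 -191.11844286  108.24970408] [1.79976294e+02 2.47884064e-02 8.28056385e+01] [-1.18952656 -0.62774392 -2.2881341 ] [ 0.03851831  0.00965717 -0.03322074] 12.4185770187166
rel [ 5.141  0.072 -0.015] [-7.000e-02  5.000e-02  7.173e+01] dist 205.67289331028564
```

View pics/w4.png

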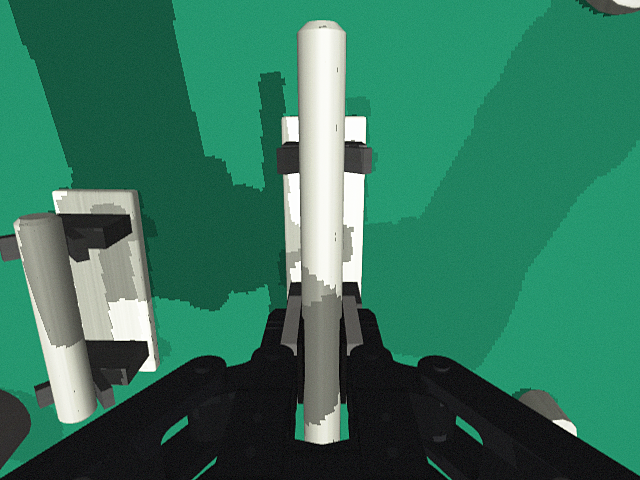

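```bash
python3 -m creep '0.5 0 0 0 0 7 1;1 0 0 0 0 14 1;1.6 0 0 0 0 21 1;2.2 0 0 0 0 28 1;2.8 0 0 0 0 36 1;3.4 0.07 0 0 0 43 1;4 0.07 0 0 0 50 1;4.5 0.07 0 0 0 57 1;4.9 0.07 0 0 0 64 1;5.14 0.07 0 0 0 71.1 1'
python3 -m creep '0 0 0.6 0 0 0.6 1;0 0 1.1 0 0 0.6 1;0 0 1.1 0 0 0.6 1;0 0 1.1 0 0 0.6 1'
python3 -c "
from h import *
c=cam('wrist');s=c['s'];print(s['eef_pos'],np.degrees(s['tool_rot']),s['force'],s['torque'],s['width'])
np.savez('w5.npz',**{k:c[k] for k in ('img','f','cx','cy','T')})
save('w5',c['img'])
rel([575.7,12.9,43.2],11.08)"
```

```text
clock: 6.6
eef_pos: [575.3, 15.9, 106.2]
tool_rot: [-3.14, 0.003, 0.204]
force: [0.2, 0.4, -3.0]
width: 11.8
clock: 6.93
eef_pos: [574.5, 12.7, 62.2]
tool_rot: [-3.141, 0.005, 0.196]
force: [0.1, -0.2, -2.8]
width: 12.0
[574.47927242  12.67259928  62.21698106] [-179.98507017    0.27985098   11.25301243] [ 0.13121332 -0.18281087 -2.82874507] [-0.00303339 -0.04791734 -0.00469882] 11.978889647426936
rel [ 0.003 -0.014  0.506] [0.02 0.11 0.15] dist 20.25556883166063
```

View pics/w5.png

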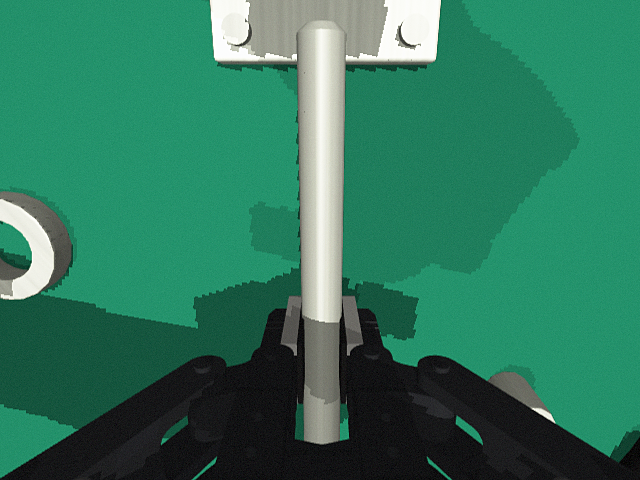

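```bash
python3 -m creep '0 0 0.25 0 0.1 0.15 1;0 0 0.5 0 0.1 0.15 1;0 0 0.5 0 0.1 0.15 1;0 0 0.5 0 0.1 0.15 1'
python3 -c "
from h import *
c=dict(np.load('w5.npz'))
a,b=at_z(c,214.5,63,12),at_z(c,437,63.5,12);print(a,b,(a+b)/2,np.linalg.norm(a-b))
th=np.radians(101.08);d=np.array([np.cos(th),np.sin(th)]);print('pred',np.array([538.2,204.33])-95*d)
c=cam('wrist');s=c['s'];print(s['eef_pos'],np.degrees(s['tool_rot']),s['force'],s['torque'],s['width'])
np.savez('w6.npz',**{k:c[k] for k in ('img','f','cx','cy','T')})
save('w6',c['img'])
c=cam('scene');save('s6',c['img'][180:400,240:480].repeat(3,0).repeat(3,1)[:600,:720])
"
```

```text
clock: 7.32
eef_pos: [575.8, 12.8, 43.6]
tool_rot: [-3.141, -0.001, 0.193]
force: [0.6, 0.2, -2.7]
width: 12.0
[507.74780763 101.27561067  12.        ] [605.85167122 120.38621375  12.        ] [556.79973943 110.83091221  12.        ] 99.94790243569618
pred [556.45704481 111.10081833]
[575.84839199  12.77501568  43.62902991] [-1.79974764e+02 -3.54030965e-02  1.10862644e+01] [ 0.57584565  0.17984333 -2.72552024] [ 0.00600662 -0.01826326  0.009736  ] 12.013772256583605
```

View pics/w6.png

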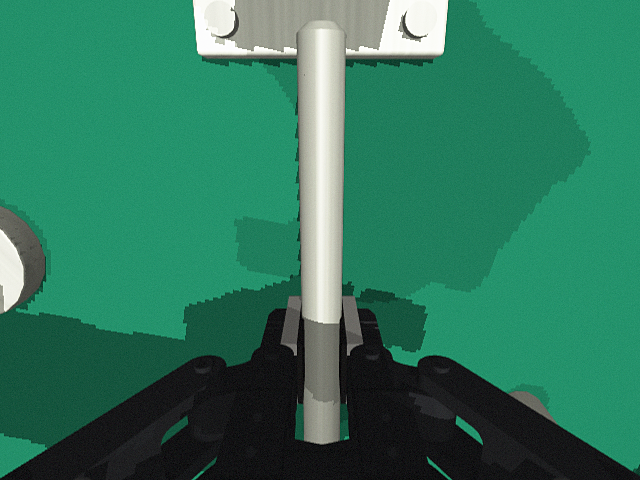

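View pics/s6.png

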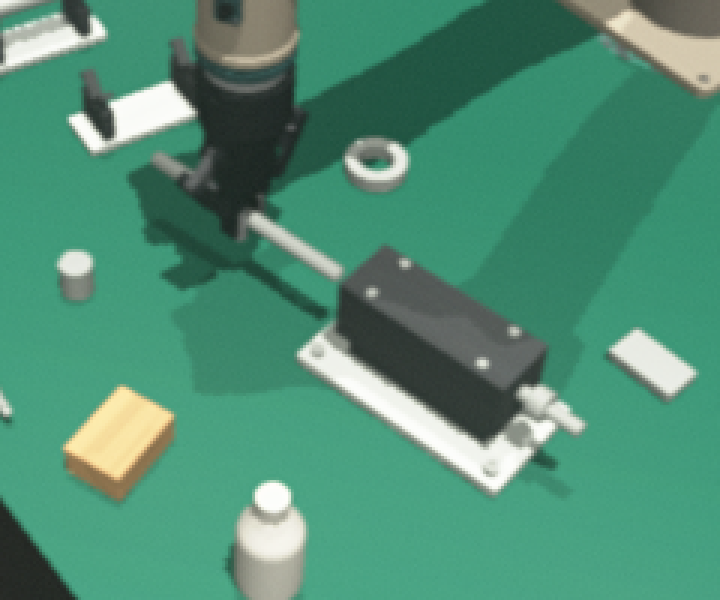

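```bash
python3 -m creep '-0.01 -0.1 0.01 0 0 0 1;-0.01 -0.2 0.01 0 0 0 1;-0.01 -0.3 0.01 0 0 0 1;-0.01 -0.4 0.01 0 0 0 1;-0.01 -0.45 0.01 0 0 0 1;-0.01 -0.5 0.01 0 0 0 1;-0.01 -0.55 0.01 0 0 0 1;-0.01 -0.6 0.01 0 0 0 1;-0.01 -0.65 0.01 0 0 0 1;-0.01 -0.65 0.01 0 0 0 1'
python3 -c "
from h import *
c=cam('wrist');s=c['s'];print(s['eef_pos'],np.degrees(s['tool_rot']),s['force'],s['torque'],s['width'])
np.savez('w7.npz',**{k:c[k] for k in ('img','f','cx','cy','T')})
save('w7',c['img'])
for i in range(3):
    ctrl.get_image('top');s=ctrl.read_state();print(s['eef_pos'],s['force'],s['torque'])
"
```

```text
clock: 8.25
eef_pos: [570.8, 38.9, 43.6]
tool_rot: [-3.141, -0.002, 0.194]
force: [-0.2, 0.3, -2.3]
width: 12.1
[570.83590124  38.86588209  43.64238558] [-1.79978316e+02 -8.98249992e-02  1.11357413e+01] [-0.22756477  0.28428288 -2.33045594] [ 0.01235466  0.0386053  -0.02652181] 12.105134119060368
[570.95109843  38.2891437   43.68593081] [-0.43031603 -1.03260544 -2.40218161] [ 0.01378486 -0.02673237 -0.02602363]
[570.99625515  38.15268703  43.69062113] [-0.97071129 -0.16521706 -2.64038233] [0.04165024 0.01153802 0.0282729 ]
[570.98452162  38.04887991  43.70844737] [-0.28271909  0.09342053 -2.93322457] [-0.06353432 -0.04707883 -0.01185219]
```

View pics/w7.png

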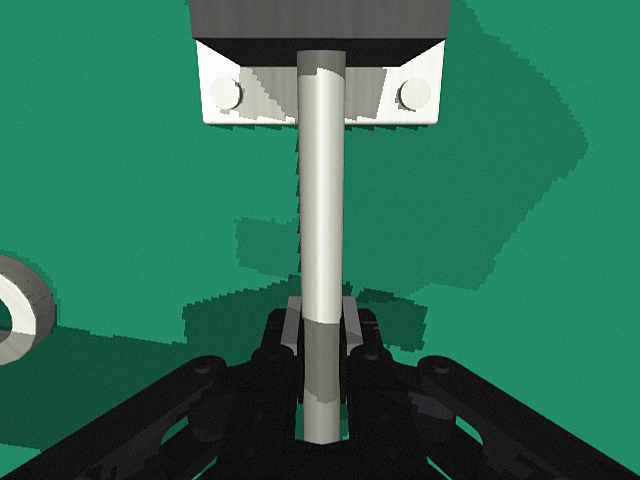

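```bash
python3 -m creep '-0.01 -0.05 0.01 0 0 0 1;-0.01 -0.1 0.01 0 0 0 1;-0.01 -0.15 0.01 0 0 0 1;-0.01 -0.2 0.01 0 0 0 1;-0.01 -0.25 0.01 0 0 0 1;-0.01 -0.3 0.01 0 0 0 1;-0.01 -0.35 0.01 0 0 0 1;-0.01 -0.4 0.01 0 0 0 1'
python3 -c "
from h import *
s=ctrl.read_state()
for i in range(3):
    ctrl.get_image('top');s=ctrl.read_state();print(s['eef_pos'],np.degrees(s['tool_rot']),s['force'],s['torque'])
"
```

```text
clock: 9.12
eef_pos: [567.4, 54.2, 43.3]
tool_rot: [-3.142, -0.002, 0.194]
force: [-0.5, 0.2, -3.2]
width: 12.2
[567.3422048   54.8030049   43.27642407] [-1.79969213e+02 -9.61603699e-02  1.11449060e+01] [-0.49668176  0.52489018 -2.84310459] [0.01034975 0.00364308 0.00553301]
[567.32080927  54.54463032  43.24152547] [-1.79977345e+02 -8.96494392e-02  1.11447874e+01] [ 0.76589655 -0.48591822 -1.95062362] [-0.02272064 -0.02335747  0.03424037]
[567.40755853  54.20629809  43.28620918] [-1.7999355e+02 -9.5968352e-02  1.1131557e+01] [ 0.97415601 -0.7430743  -2.34748256] [-0.00380799 -0.00755097  0.02294734]
```

```bash
python3 -m creep '0 -0.1 0 0 0 0 1;0 -0.2 0 0 0 0 1;0 -0.3 0 0 0 0 1;0 -0.4 0 0 0 0 1;0 -0.5 0 0 0 0 1;0 -0.6 0 0 0 0 1;0 -0.6 0 0 0 0 1'
python3 -m creep '0 -0.1 0 0 0 0 1;0 -0.2 0 0 0 0 1;0 -0.3 0 0 0 0 1;0 -0.4 0 0 0 0 1;0 -0.5 0 0 0 0 1;0 -0.6 0 0 0 0 1;0 -0.6 0 0 0 0 1'
python3 -c "
from h import *
c=cam('wrist');s=c['s'];save('w8',c['img'])
for i in range(3):
    ctrl.get_image('top');s=ctrl.read_state();print(s['eef_pos'],np.degrees(s['tool_rot']),s['force'],s['torque'])
th=np.radians(101.08);d=np.array([np.cos(th),np.sin(th)]);n=np.array([-d[1],d[0]])
v=np.array([552.6,130.7])-s['eef_pos'][:2];print('to mouth',v@d,'lat',v@n)
"
```

```text
clock: 9.85
eef_pos: [562.5, 79.0, 43.2]
tool_rot: [-3.141, -0.001, 0.195]
force: [-0.2, 0.9, -2.6]
width: 12.1
clock: 10.43
eef_pos: [557.9, 102.5, 43.2]
tool_rot: [-3.141, -0.001, 0.195]
force: [0.3, 0.2, -2.2]
width: 12.4
[558.22449186 101.24712578  43.2714368 ] [ 1.79995220e+02 -1.01379862e-01  1.11353122e+01] [ 0.24892814 -0.13699434 -1.44549812] [ 0.01079037 -0.03489196  0.00909113]
[558.28024489 100.85418901  43.31826374] [ 1.79982994e+02 -1.03897101e-01  1.11069046e+01] [ 0.30238448  0.09403725 -2.71085776] [-0.03081443 -0.03282587  0.00610631]
[558.28856833 100.70983361  43.29767675] [ 1.79982154e+02 -1.02325451e-01  1.10908268e+01] [ 0.36595584 -1.0304366  -2.72646278] [-0.01964449 -0.03021523  0.00534617]
to mouth 30.524369662589947 lat -0.18096043863607283
```

View pics/w8.png

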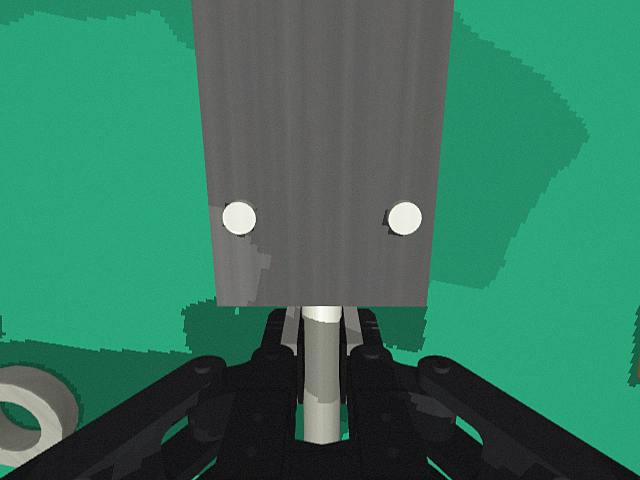

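```bash
python3 -m creep '0 0 0 0 0 0 0.7;0 0 0 0 0 0 0.4;0 0 0 0 0 0 0;0 0 0 0 0 0 0;0 0 0 0 0 0 0;0 0 0 0 0 0 0;0 0 0 0 0 0 0;0 0 0 0 0 0 0'
python3 -c "
from h import *
c=cam('wrist');s=c['s'];save('w9',c['img']);print(s['eef_pos'],s['force'],s['torque'])
c=cam('scene');save('s9',c['img'][180:380,240:480].repeat(3,0).repeat(3,1))
"
```

```text
clock: 11.3
eef_pos: [558.2, 101.1, 43.3]
tool_rot: [-3.142, -0.002, 0.194]
force: [-0.6, 0.4, 0.6]
width: 85.8
[558.2435902  101.06062592  43.31591474] [-0.55559844  0.41416195  0.62172251] [-0.04431189  0.00317054 -0.00256919]
```

View pics/w9.png

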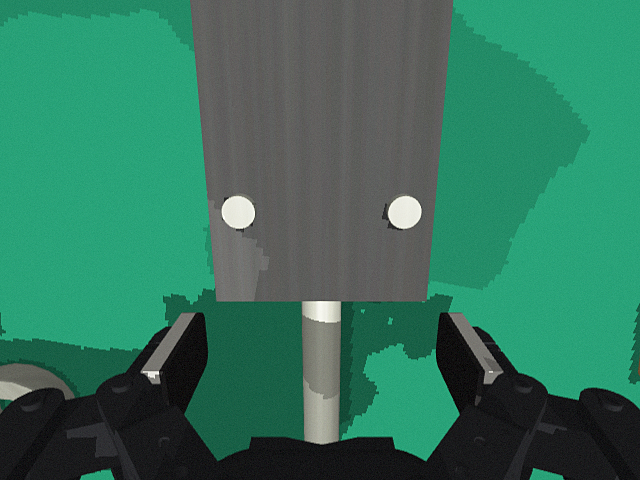

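View pics/s9.png

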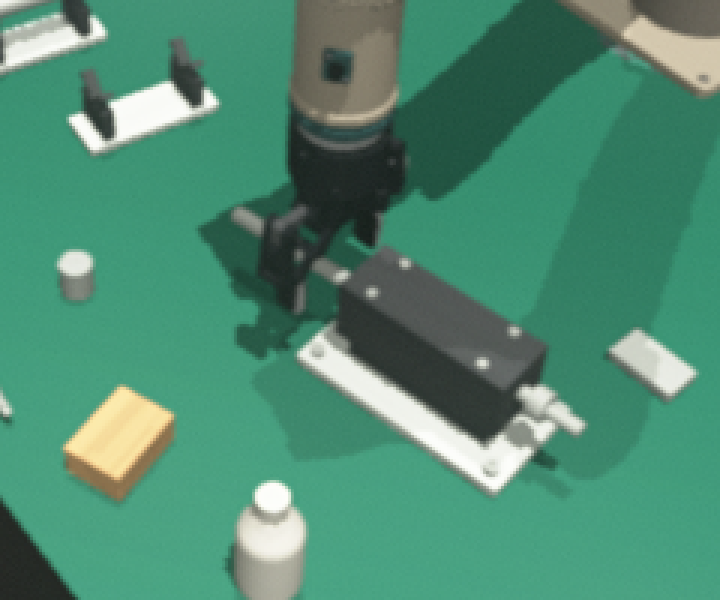

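```bash
python3 -m creep '0 0.3 0 0 0 0 0;0 0.7 0 0 0 0 0;0 1.2 0 0 0 0 0;0 1.6 0 0 0 0 0;0 1.9 0 0 0 0 0;0 2 0.06 1 0 0 0;0 2 0.11 1.8 0 0 0;0 2 0.11 1.8 0 0 0;0 2 0.11 1.8 0 0 0'
python3 -c "
from h import *
c=cam('wrist');s=c['s'];save('w10',c['img']);print(s['eef_pos'],np.degrees(s['tool_rot']),s['force'],s['torque'])
th=np.radians(101.08);d=np.array([np.cos(th),np.sin(th)]);n=np.array([-d[1],d[0]])
v=np.array([552.6,130.7])-s['eef_pos'][:2];print('to mouth',v@d,'lat',v@n)
c=cam('scene');save('s10',c['img'][180:380,240:480].repeat(3,0).repeat(3,1))
"
```

```text
clock: 12.15
eef_pos: [573.4, 22.6, 38.7]
tool_rot: [-3.11, -0.001, 0.193]
force: [-0.8, -0.2, -0.2]
width: 85.5
[573.42721922  22.5839144   38.73821336] [-1.78161447e+02 -7.43133958e-02  1.10819340e+01] [-0.76055779 -0.16793786 -0.20280693] [-0.01193808 -0.00182466 -0.00188481]
to mouth 110.10334379730804 lat -0.33869068388849594
```

View pics/w10.png

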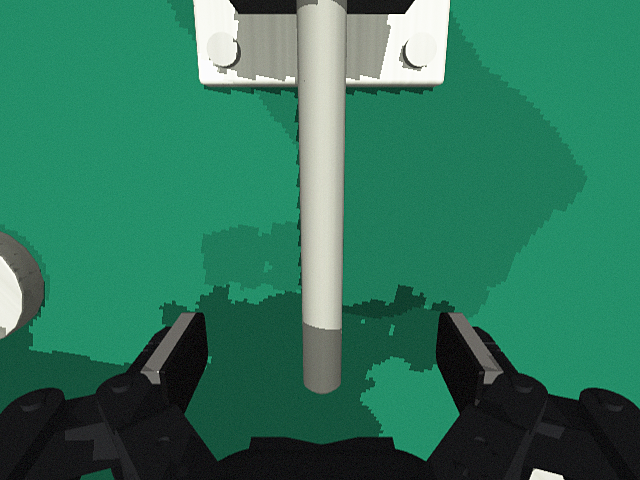

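View pics/s10.png

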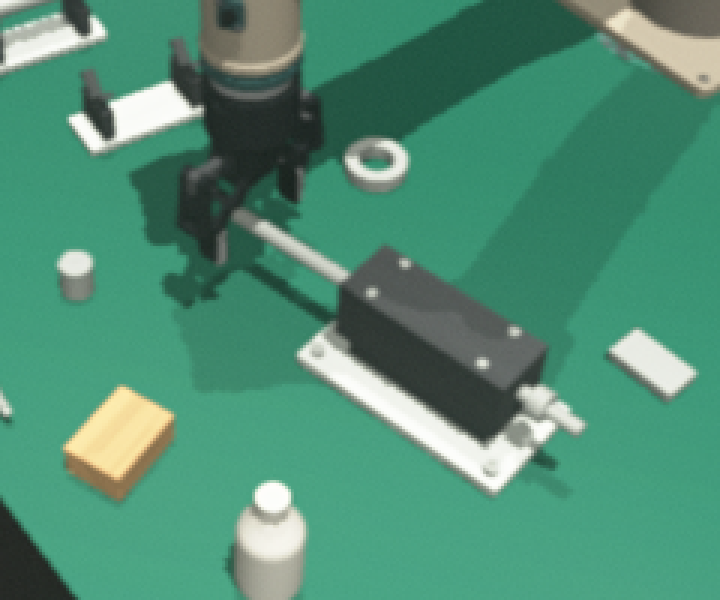

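```bash
python3 -m creep '0 0 0 0 0 0 0.4;0 0 0 0 0 0 0.7;0 0 0 0 0 0 0.8;0 0 0 0 0 0 0.85;0 0 0 0 0 0 0.9;0 0 0 0 0 0 0.95;0 0 0 0 0 0 1;0 0 0 0 0 0 1;0 0 0 0 0 0 1'
python3 -c "
from h import *
for i in range(4):
    ctrl.get_image('top');s=ctrl.read_state();print(s['eef_pos'],np.degrees(s['tool_rot']),s['force'],s['torque'],s['width'])
"
```

```text
clock: 13.0
eef_pos: [573.6, 22.6, 38.9]
tool_rot: [-3.11, -0.002, 0.194]
force: [-0.4, 0.4, 1.1]
width: 11.8
[573.6045558   22.64284996  38.91532389] [-1.78187756e+02 -9.59846024e-02  1.11131850e+01] [0.01417182 0.1142032  0.64888718] [0.0319434  0.03806644 0.063062  ] 12.181752937741594
[573.61028259  22.62035226  38.91075639] [-1.78189682e+02 -9.61420478e-02  1.11104482e+01] [0.2560697  0.18652778 1.60159307] [ 0.06971661 -0.0084498   0.01433677] 12.026413538777968
[573.59922476  22.62098516  38.9163124 ] [-1.78189336e+02 -9.68258594e-02  1.11098767e+01] [0.17597219 0.74235378 0.75313237] [ 0.06819062  0.03779088 -0.06252656] 12.008991470233727
[573.59956144  22.62174601  38.88008041] [-1.78188734e+02 -9.42115303e-02  1.11058438e+01] [0.69182414 0.02229064 1.0161834 ] [0.06881087 0.05504057 0.01983953] 12.144232174951608
```

```bash
python3 -m creep '0 0 -0.03 -0.5 0 0 1;0 0 -0.055 -0.9 0 0 1;0 0 -0.08 -1.3 0 0 1;0 0 -0.107 -1.8 0 0 1;0 0 -0.107 -1.8 0 0 1;0 0 -0.107 -1.8 0 0 1'
python3 -c "
from h import *
c=cam('wrist');save('w11',c['img'])
for i in range(4):
    ctrl.get_image('top');s=ctrl.read_state();print(s['eef_pos'],np.degrees(s['tool_rot']),s['force'],s['torque'],s['width'])
"
```

```text
clock: 13.7
eef_pos: [573.6, 22.9, 43.1]
tool_rot: [3.142, -0.002, 0.194]
force: [0.6, -0.4, -0.8]
width: 12.2
[573.56517412  22.78890447  43.08409942] [-1.79976677e+02 -8.85011720e-02  1.11209736e+01] [-0.19182634  1.20359199 -0.8863017 ] [ 0.08913308 -0.04728143 -0.00424355] 12.294006255133205
[573.53162123  22.72889105  43.06801818] [-1.79972887e+02 -8.43648995e-02  1.11159742e+01] [-0.62624112  0.23230703 -0.80030156] [ 0.12285165  0.01188451 -0.00645073] 12.351901881732962
[573.5730232   22.65300363  43.08855441] [-1.79974269e+02 -8.78615256e-02  1.11129303e+01] [ 0.15152657  0.07587518 -1.11105597] [ 0.07819224 -0.01756374  0.00212362] 12.105804209099484
[573.53530074  22.59717904  43.086718  ] [-1.79975177e+02 -8.55285206e-02  1.11112250e+01] [-0.07028588  0.47074833 -1.86810453] [ 0.06231801 -0.04877378 -0.0359513 ] 11.783335305751873
```

View pics/w11.png

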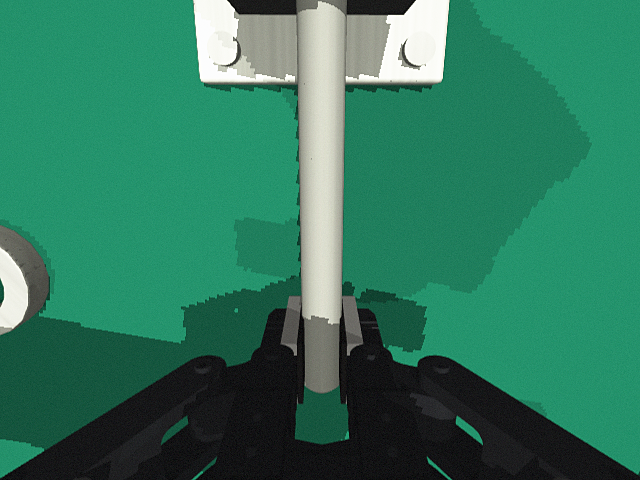

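```bash
python3 -m creep '0 -0.08 -0.01 0 0 0 1;0 -0.16 -0.01 0 0 0 1;0 -0.24 -0.01 0 0 0 1;0 -0.32 -0.01 0 0 0 1;0 -0.4 -0.01 0 0 0 1;0 -0.48 -0.01 0 0 0 1;0 -0.5 -0.01 0 0 0 1;0 -0.5 -0.01 0 0 0 1'
cat > st.py <<'E'
from h import *
th=np.radians(101.08);d=np.array([np.cos(th),np.sin(th),0]);n=np.array([-d[1],d[0],0])
def show(k=3):
    for i in range(k):
        ctrl.get_image('top');s=ctrl.read_state();f=s['force'];v=np.array([552.6,130.7,0])-s['eef_pos']
        print(round(float(s['clock']),2),'dist %.2f lat %.2f z %.2f'%(v@d,v@n,s['eef_pos'][2]),'F axial %.2f lat %.2f z %.2f'%(f@d,f@n,f[2]),'tq',s['torque'].round(2),'rot',np.degrees(s['tool_rot']).round(2))
if __name__=='__main__': show()
E
python3 st.py
```

```text
clock: 14.62
eef_pos: [569.6, 42.8, 43.5]
tool_rot: [-3.141, -0.001, 0.195]
force: [-0.9, 0.9, -2.0]
width: 12.0
14.67 dist 89.81 lat -0.20 z 43.53 F axial 1.18 lat 0.28 z -1.84 tq [0.03 0.04 0.06] rot [-1.7998e+02 -9.0000e-02  1.1140e+01]
14.72 dist 90.04 lat -0.21 z 43.55 F axial 0.97 lat 0.08 z -1.02 tq [0.06 0.02 0.02] rot [-1.7998e+02 -9.0000e-02  1.1120e+01]
14.77 dist 90.18 lat -0.25 z 43.52 F axial 0.63 lat 0.26 z -2.32 tq [ 0.01  0.05 -0.02] rot [-1.7999e+02 -8.0000e-02  1.1120e+01]
```

```bash
python3 -m creep '0 -0.07 0 0 0 0 1;0 -0.14 0 0 0 0 1;0 -0.21 0 0 0 0 1;0 -0.28 0 0 0 0 1;0 -0.35 0 0 0 0 1;0 -0.4 0 0 0 0 1;0 -0.4 0 0 0 0 1'
python3 st.py
python3 -m creep '0 -0.03 0 0 0 0 1;0 -0.06 0 0 0 0 1;0 -0.06 0 0 0 0 1'
python3 -m creep '0 -0.03 0 0 0 0 1;0 -0.06 0 0 0 0 1;0 -0.06 0 0 0 0 1'
python3 st.py
```

```text
clock: 15.35
eef_pos: [566.6, 58.6, 43.5]
tool_rot: [-3.141, -0.002, 0.195]
force: [-0.3, 0.3, -1.2]
width: 12.0
15.4 dist 73.62 lat -0.18 z 43.51 F axial 0.42 lat -0.30 z -0.82 tq [ 0.09  0.03 -0.03] rot [-1.7997e+02 -9.0000e-02  1.1150e+01]
15.45 dist 73.86 lat -0.21 z 43.53 F axial 0.44 lat -0.37 z -1.33 tq [-0.01  0.03  0.01] rot [-1.7998e+02 -9.0000e-02  1.1130e+01]
15.5 dist 74.05 lat -0.21 z 43.54 F axial 0.32 lat -0.21 z -1.43 tq [-0.01  0.03 -0.02] rot [-1.7998e+02 -9.0000e-02  1.1120e+01]
clock: 15.75
eef_pos: [566.3, 60.2, 43.6]
tool_rot: [-3.142, -0.002, 0.194]
force: [0.5, -0.8, -1.3]
width: 12.3
clock: 16.0
eef_pos: [565.8, 62.8, 43.6]
tool_rot: [-3.141, -0.002, 0.194]
force: [0.5, -0.4, -1.6]
width: 12.0
16.05 dist 69.21 lat -0.11 z 43.56 F axial 0.69 lat -0.24 z -0.16 tq [-0.01 -0.   -0.04] rot [-1.7998e+02 -1.0000e-01  1.1120e+01]
16.1 dist 69.25 lat -0.14 z 43.54 F axial 1.05 lat 0.52 z -1.63 tq [-0.02 -0.08 -0.02] rot [-1.7998e+02 -1.0000e-01  1.1120e+01]
16.15 dist 69.21 lat -0.13 z 43.56 F axial 0.59 lat -0.17 z -1.60 tq [ 0.03 -0.03 -0.08] rot [-1.7998e+02 -1.0000e-01  1.1120e+01]
```

```bash
for i in 1 ; do python3 -m creep '0 -0.03 0 0 0 0 1;0 -0.06 0 0 0 0 1;0 -0.06 0 0 0 0 1' | egrep 'pos|force'; done
python3 -m creep '0 -0.03 0 0 0 0 1;0 -0.06 0 0 0 0 1;0 -0.06 0 0 0 0 1' | egrep 'pos|force'
python3 -m creep '0 -0.03 0 0 0 0 1;0 -0.06 0 0 0 0 1;0 -0.06 0 0 0 0 1' | egrep 'pos|force'
```

```text
eef_pos: [565.3, 65.0, 43.6]
force: [-0.3, -1.3, -0.7]
eef_pos: [565.1, 66.5, 43.6]
force: [0.7, -2.4, -1.9]
eef_pos: [565.0, 67.2, 43.7]
force: [1.2, -5.9, -1.1]
```

```bash
python3 -m creep '0 -0.03 0 0 0 0 1;0 -0.06 0 0 0 0 1;0 -0.06 0 0 0 0 1' | egrep 'pos|force'; python3 st.py
```

```text
eef_pos: [564.6, 69.2, 43.8]
force: [0.8, -6.1, -0.5]
17.2 dist 62.62 lat 0.00 z 43.78 F axial -5.97 lat 0.45 z -1.07 tq [-1.28 -0.17  0.02] rot [ 1.7981e+02 -1.6000e-01  1.1010e+01]
17.25 dist 62.61 lat -0.04 z 43.76 F axial -5.26 lat 0.23 z -1.52 tq [-1.29 -0.2   0.03] rot [ 1.7981e+02 -1.5000e-01  1.1010e+01]
17.3 dist 62.64 lat -0.03 z 43.76 F axial -5.09 lat 0.39 z -1.56 tq [-1.26 -0.18  0.01] rot [ 1.7981e+02 -1.5000e-01  1.1010e+01]
```

```bash
python3 -m creep '0 -0.03 0 0.2 0 0 1;0 -0.06 0.006 0.2 0 0 1;0 -0.06 0.006 0.2 0 0 1' | egrep 'pos|force'; python3 -m creep '0 -0.02 0 0 0 0 1;0 -0.04 0 0 0 0 1;0 -0.04 0 0 0 0 1' | egrep 'pos|force'; python3 st.py
```

```text
eef_pos: [564.2, 71.4, 43.5]
force: [1.3, -5.5, 0.1]
eef_pos: [564.0, 72.6, 43.5]
force: [1.2, -7.6, -0.8]
17.85 dist 59.20 lat -0.02 z 43.53 F axial -7.08 lat 1.63 z -1.55 tq [-1.48 -0.24  0.06] rot [ 1.7997e+02 -1.6000e-01  1.0990e+01]
17.9 dist 59.21 lat -0.00 z 43.55 F axial -7.10 lat 0.75 z -2.19 tq [-1.46 -0.22  0.03] rot [ 1.7997e+02 -1.6000e-01  1.0990e+01]
17.95 dist 59.23 lat -0.04 z 43.52 F axial -7.11 lat -0.04 z -1.01 tq [-1.46 -0.24  0.06] rot [ 1.7997e+02 -1.6000e-01  1.0990e+01]
```

```bash
python3 -m creep '0 -0.02 0 0.05 0 0 1;0 -0.03 0 0.05 0 0 1;0 -0.03 0 0.05 0 0 1' | egrep 'pos|force'; python3 st.py
```

```text
eef_pos: [564.0, 72.6, 43.6]
force: [1.8, -8.9, -1.4]
18.25 dist 59.21 lat 0.03 z 43.62 F axial -8.55 lat 0.38 z -1.33 tq [-1.94 -0.24  0.12] rot [179.94  -0.18  10.95]
18.3 dist 59.18 lat 0.01 z 43.61 F axial -9.42 lat 0.18 z -1.35 tq [-1.88 -0.27  0.09] rot [179.94  -0.18  10.95]
18.35 dist 59.19 lat 0.02 z 43.64 F axial -9.45 lat 1.19 z -0.74 tq [-1.86 -0.29  0.04] rot [179.94  -0.18  10.95]
```

```bash
python3 -m creep '0 -0.02 0.003 0.06 0 0 1;0 -0.05 0.005 0.12 0 0 1;0 -0.05 0.005 0.12 0 0 1' | egrep 'pos|force'; python3 st.py
```

```text
eef_pos: [564.1, 72.7, 43.5]
force: [2.4, -12.6, -0.7]
18.65 dist 59.10 lat 0.16 z 43.55 F axial -12.20 lat 0.43 z -1.51 tq [-2.53 -0.38  0.08] rot [179.93  -0.22  10.89]
18.7 dist 59.08 lat 0.14 z 43.53 F axial -12.92 lat -0.08 z -1.49 tq [-2.53 -0.4   0.14] rot [179.93  -0.22  10.89]
18.75 dist 59.06 lat 0.15 z 43.54 F axial -12.18 lat 0.31 z -2.02 tq [-2.58 -0.38  0.15] rot [179.93  -0.22  10.89]
```

```bash
python3 -m creep '0 -0.02 0 0.03 0 0 1;0 -0.037 0.002 0.06 0 0 1;0 -0.037 0.002 0.06 0 0 1;0 -0.037 0.002 0.06 0 0 1' | egrep 'pos|force'; python3 st.py;  python3 -m creep '0 0 0 0 0 0 1;0 0 0 0 0 0 1;0 0 0 0 0 0 1;0 0 0 0 0 0 1;0 0 0 0 0 0 1;0 0 0 0 0 0 1' | egrep 'pos|force'; python3 st.py
```

```text
eef_pos: [564.2, 72.8, 43.6]
force: [1.1, -14.6, -0.7]
19.13 dist 59.02 lat 0.23 z 43.55 F axial -15.01 lat 1.68 z -0.62 tq [-3.04 -0.41  0.11] rot [179.89  -0.25  10.84]
19.18 dist 59.02 lat 0.24 z 43.55 F axial -15.32 lat 0.66 z -1.02 tq [-3.03 -0.45  0.09] rot [179.89  -0.25  10.84]
19.23 dist 59.02 lat 0.23 z 43.55 F axial -15.04 lat 1.53 z -1.33 tq [-3.03 -0.51  0.15] rot [179.89  -0.25  10.84]
eef_pos: [564.2, 72.8, 43.6]
force: [1.9, -14.7, -0.8]
19.78 dist 59.02 lat 0.22 z 43.56 F axial -15.09 lat 1.74 z -0.58 tq [-3.09 -0.45  0.09] rot [179.89  -0.25  10.84]
19.83 dist 59.02 lat 0.19 z 43.56 F axial -15.31 lat 0.57 z -0.81 tq [-3.01 -0.47  0.14] rot [179.89  -0.24  10.84]
19.88 dist 59.02 lat 0.23 z 43.56 F axial -14.04 lat 0.26 z -1.12 tq [-3.04 -0.45  0.09] rot [179.89  -0.25  10.84]
```

Run:
```python
from h import *
c=cam('scene');save('s12full',c['img'])
a=cv2.cvtColor(cv2.imread('pics/scene0.png'),cv2.COLOR_BGR2RGB)
cr=lambda i:cv2.resize(i[295:340,400:445],None,fx=8,fy=8,interpolation=cv2.INTER_CUBIC)
save('s12',np.hstack([cr(a),cr(c['img'])]))
# expected stem shift 6mm in px
th=np.radians(101.08);d=np.array([np.cos(th),np.sin(th)]);p=np.array([538.2,204.3])
for t in (75,100,106,110,116): print(t,proj(c,np.r_[p+t*d,62]))
```

```text
75 [413.87567833 310.61162565]
100 [423.54031952 316.83746108]
106 [425.89064446 318.35150966]
110 [427.46425333 319.36520791]
116 [429.83482447 320.89229883]
```

View pics/s12.png

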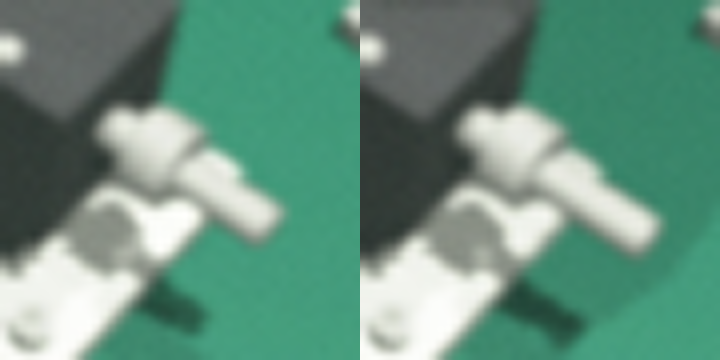

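The stem tip moved about 2.7 px, which is roughly 5.8 mm, so the plunger is fully in. I'll ease off and let go.

```bash
python3 -m creep '0 0.04 -0.003 -0.1 0 0 1;0 0.08 -0.006 -0.2 0 0 1;0 0.12 -0.01 -0.3 0 0 1;0 0.16 -0.012 -0.4 0 0 1;0 0.16 -0.012 -0.4 0 0 1' | egrep 'pos|force'; python3 st.py
```

```text
eef_pos: [563.9, 72.6, 43.6]
force: [0.3, -6.2, -0.7]
20.4 dist 59.24 lat -0.02 z 43.61 F axial -6.47 lat 0.33 z -1.56 tq [-1.25 -0.14  0.04] rot [ 1.7992e+02 -1.4000e-01  1.1060e+01]
20.45 dist 59.22 lat -0.03 z 43.62 F axial -6.40 lat 0.74 z -0.19 tq [-1.18 -0.2   0.06] rot [ 1.7992e+02 -1.4000e-01  1.1060e+01]
20.5 dist 59.23 lat -0.04 z 43.61 F axial -6.50 lat 0.55 z -1.37 tq [-1.24 -0.18  0.06] rot [ 1.7992e+02 -1.4000e-01  1.1060e+01]
```

```bash
python3 -m creep '0 0.04 0 -0.05 0 0 1;0 0.08 0 -0.1 0 0 1;0 0.11 0 -0.1 0 0 1;0 0.11 0 -0.1 0 0 1' | egrep 'pos|force'; python3 st.py
```

```text
eef_pos: [564.0, 70.9, 43.4]
force: [-0.4, -0.5, -0.3]
20.88 dist 60.98 lat -0.28 z 43.40 F axial -0.29 lat 0.09 z -1.71 tq [ 0.02  0.04 -0.01] rot [-1.7999e+02 -7.0000e-02  1.1160e+01]
20.93 dist 61.11 lat -0.26 z 43.41 F axial 0.95 lat -0.39 z -2.11 tq [0.1  0.06 0.  ] rot [ 1.7999e+02 -8.0000e-02  1.1150e+01]
20.98 dist 61.24 lat -0.27 z 43.44 F axial 0.52 lat -0.02 z -1.19 tq [ 0.07  0.01 -0.03] rot [ 1.7998e+02 -8.0000e-02  1.1150e+01]
```

```bash
python3 -m creep '0 -0.03 0 0 0 0 1;0 -0.06 0 0 0 0 1;0 -0.09 0 0 0 0 1;0 -0.09 0 0 0 0 1;0 -0.09 0 0 0 0 1' | egrep 'pos|force'; python3 st.py
```

```text
eef_pos: [563.9, 72.5, 43.6]
force: [0.3, -2.4, -0.2]
21.45 dist 59.32 lat -0.11 z 43.58 F axial -4.20 lat -0.65 z -1.79 tq [-0.69 -0.1  -0.06] rot [ 1.7987e+02 -1.2000e-01  1.1070e+01]
21.5 dist 59.29 lat -0.06 z 43.57 F axial -4.17 lat 0.49 z -0.85 tq [-0.76 -0.12  0.01] rot [ 1.7987e+02 -1.2000e-01  1.1070e+01]
21.55 dist 59.30 lat -0.07 z 43.57 F axial -4.03 lat 0.00 z -1.10 tq [-0.81 -0.16 -0.01] rot [ 1.7988e+02 -1.2000e-01  1.1070e+01]
```

I slipped back about 2 mm while easing off. The rod is now back against the plunger, so I'll repeat the firm push and let go straight from contact.

```bash
python3 -m creep '0 -0.04 0.002 0.1 0 0 1;0 -0.08 0.004 0.2 0 0 1;0 -0.12 0.007 0.28 0 0 1;0 -0.15 0.01 0.35 0 0 1;0 -0.15 0.01 0.35 0 0 1' | egrep 'pos|force'; python3 st.py
```

```text
eef_pos: [564.2, 72.8, 43.5]
force: [1.8, -13.9, -0.9]
22.02 dist 59.05 lat 0.21 z 43.52 F axial -14.39 lat -0.02 z -1.13 tq [-2.88 -0.42  0.08] rot [179.82  -0.23  10.88]
22.07 dist 59.07 lat 0.23 z 43.54 F axial -13.96 lat 0.45 z -1.39 tq [-2.86 -0.37  0.09] rot [179.83  -0.23  10.88]
22.12 dist 59.08 lat 0.22 z 43.51 F axial -13.72 lat 0.73 z -0.99 tq [-2.88 -0.44  0.09] rot [179.83  -0.23  10.88]
```

```bash
python3 -m creep '0 -0.015 0 0.05 0 0 1;0 -0.015 0 0.05 0 0 1;0 -0.015 0 0.05 0 0 1;0 -0.015 0 0.05 0 0 1;0 -0.015 0 0.05 0 0 1;0 -0.015 0 0.05 0 0 1;0 -0.015 0 0.05 0 0 1;0 -0.015 0 0.05 0 0 1;0 -0.015 0 0.05 0 0 1' | egrep 'pos|force'; python3 st.py
python3 -m creep '0 0.04 -0.003 -0.1 0 0 1;0 0.08 -0.006 -0.2 0 0 1;0 0.12 -0.01 -0.3 0 0 1;0 0.16 -0.012 -0.4 0 0 1;0 0.18 -0.012 -0.4 0 0 1;0 0.18 -0.012 -0.4 0 0 1' | egrep 'pos|force'; python3 st.py
```

```text
eef_pos: [564.2, 72.8, 43.6]
force: [2.2, -14.9, -1.5]
22.92 dist 59.05 lat 0.23 z 43.55 F axial -15.69 lat 0.90 z -0.90 tq [-3.12 -0.4   0.12] rot [179.84  -0.24  10.86]
22.97 dist 59.04 lat 0.21 z 43.55 F axial -14.05 lat 0.13 z -1.37 tq [-3.04 -0.45  0.15] rot [179.84  -0.24  10.86]
23.02 dist 59.07 lat 0.24 z 43.55 F axial -13.58 lat 1.04 z -1.66 tq [-3.07 -0.46  0.11] rot [179.84  -0.24  10.86]
eef_pos: [563.9, 72.5, 43.5]
force: [1.0, -3.5, -1.8]
23.57 dist 59.25 lat -0.05 z 43.54 F axial -3.91 lat -0.59 z -1.48 tq [-0.87 -0.21  0.02] rot [ 1.7991e+02 -1.1000e-01  1.1100e+01]
23.62 dist 59.25 lat -0.08 z 43.55 F axial -4.88 lat -0.66 z -2.21 tq [-0.87 -0.16  0.  ] rot [ 1.7991e+02 -1.1000e-01  1.1110e+01]
23.67 dist 59.28 lat -0.04 z 43.57 F axial -3.24 lat -0.07 z -1.05 tq [-0.91 -0.21  0.02] rot [ 1.7991e+02 -1.2000e-01  1.1100e+01]
```

Contact load is down to about 4 N. Releasing, then retreating upwards.

```bash
python3 -m creep '0 0 0 0 0 0 0.7;0 0 0 0 0 0 0.3;0 0 0 0 0 0 0;0 0 0 0 0 0 0;0 0 0 0 0 0 0;0 0 0 0 0 0 0;0 0 0 0 0 0 0' ; python3 st.py
python3 - <<'E'
from h import *
c=cam('wrist');save('w13',c['img'])
E
```

```text
clock: 24.25
eef_pos: [563.8, 72.9, 43.6]
tool_rot: [3.141, -0.002, 0.194]
force: [-0.1, 0.1, -0.0]
width: 85.2
24.3 dist 58.93 lat -0.20 z 43.55 F axial -0.67 lat 0.12 z -0.06 tq [-0.    0.03  0.03] rot [ 1.7994e+02 -9.0000e-02  1.1110e+01]
24.35 dist 59.00 lat -0.15 z 43.55 F axial -0.02 lat 0.50 z 0.61 tq [0.04 0.02 0.01] rot [ 1.7994e+02 -1.0000e-01  1.1100e+01]
24.4 dist 59.00 lat -0.19 z 43.52 F axial -0.11 lat -0.25 z -0.50 tq [ 0.04 -0.    0.07] rot [ 1.7994e+02 -1.0000e-01  1.1100e+01]
```

View pics/w13.png

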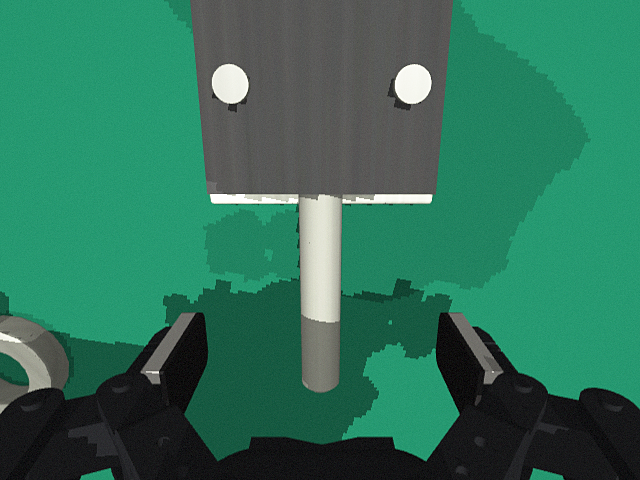

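Fingers are clear either side of the rod, whose outer end is at (320,388). Now straight up.

```bash
python3 -m creep '0 0 -0.4 0 0 0 0;0 0 -1 0 0 0 0;0 0 -2 0 0 0 0;0 0 -3 0 0 0 0;0 0 -3.5 0 0 0 0;0 0 -3.5 0 0 0 0;0 0 -3.5 0 0 0 0' | egrep 'clock|pos|force'
python3 - <<'E'
from h import *
c=cam('scene')
save('s14',c['img'])
a=cv2.cvtColor(cv2.imread('pics/scene0.png'),cv2.COLOR_BGR2RGB)
cr=lambda i:cv2.resize(i[295:340,400:445],None,fx=8,fy=8,interpolation=cv2.INTER_CUBIC)
save('s14c',np.hstack([cr(a),cr(c['img'])]))
E
```

```text
clock: 25.03
eef_pos: [564.1, 73.1, 184.7]
force: [-0.1, 0.6, -0.2]
```

View pics/s14.png

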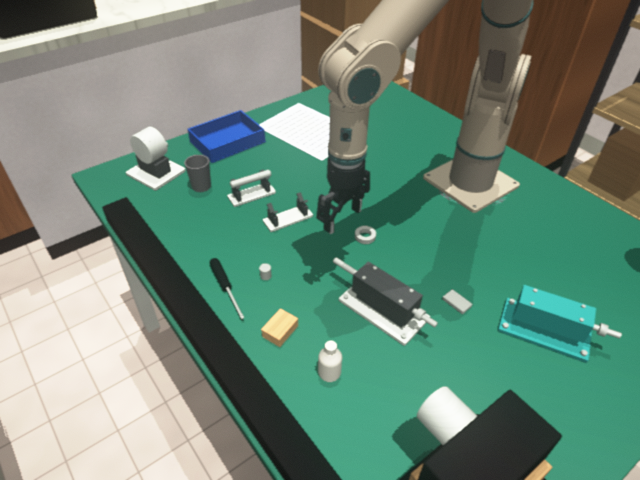

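View pics/s14c.png

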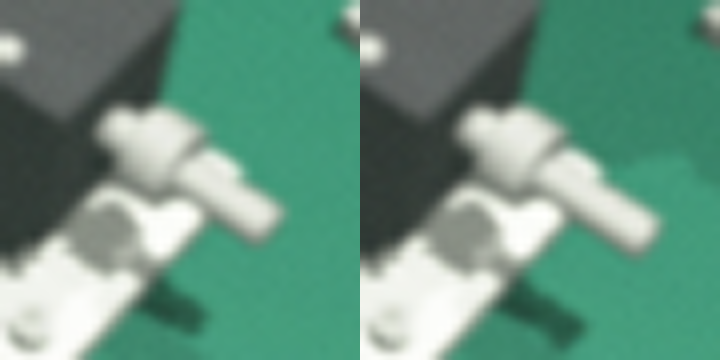

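The rod is seated in the mount at (345,265), the stem at (425,318) is pushed out, the bystanders haven't moved, and the gripper is clear. Handing in.

```bash
python3 -c "
from cell import ctrl
print(ctrl.finish_job())"
```

```text
the job is handed in; nothing more can be done
None
```

The rod is in the bore against the seating plunger, and the job was handed in at about 25 s with the gripper clear above everything. I gripped the rod by its middle, inserted it about 70 mm and let go. Then I gripped it again about 20 mm from its outer end, levelled it and slid it on. It met the plunger at about 115 mm depth and went on to a hard stop. I pushed with about 15 N there and let go.

- **Seating:** the stem at the far end moved about 5.8 mm in the scene picture, against a full travel of 6 mm. It was still out after release.
- **Forces:** axial force was about 15 N (14 to 15.7 N) for over half a second. Side forces read under 2 N. The highest wrist reading I saw was about 16 N, but I only read it between moves and have no direct reading of the forces inside the bore.
- **Slip:** while easing off after the first firm push I pulled the rod back about 2 mm. I pushed it home again, repeated the 15 N hold, eased to about 4 N and opened the gripper.
- **Bystanders:** the other loose things looked unmoved in the last picture.

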